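# Lock a forming block in a bench fixture

### The arm

A 6-joint arm with a two-finger parallel gripper is mounted at the origin on the work surface. World frame = base frame: x ahead of the robot, y to its left, z up, the work surface at z = 0. Lengths are in m, angles in degrees, forces in N, time in s.
With the tool pointing down it reaches from about 0.275 to 0.775 m from the base axis. Payload 14.6 kg.
Tool frame: the origin (TCP) lies midway between the tips of the shut fingers; the grasp point (between the pads) lies 19 mm behind it (env.grip_point_offset is the distance from the TCP to the grasp point, in m); z points along the fingers, y is the line along which they close (so a half turn about z gives the same grasp; the last joint's range is limited). The gripper opens to 85 mm and grips with 20 to 120 N. Pads are 22 mm wide; open, the fingers measure 114 mm over their backs; the gripper's body (76 mm by 85 mm) begins 54 mm behind the grasp point. The pads swing forward as they close: fully open they stand 13 mm farther back than shut.
Start: joints at [-8.898, 15.075, -2.767, 72.158, 0, 81.102], TCP at [0.525, -0, 0.231] pointing down, gripper open.
Joint ranges: [-151.79, 151.79], [-50.71, 97.33], [-67.44, 78.34], [-121.81, 120.89], [-77.56, 73.72], [-180, 180]. Speed limits (degrees/s): [108.29, 108.29, 147.25, 159.86, 180, 180].

### API

Orientations are given as a 3x3 rotation matrix whose columns are the frame's x, y, z axes.
In Python, from station import readout, eyes, job_done, nets, env gives the robot as it stands.
- The arm moves only by the shell command python3 -m creep 'ROWS' [FORCE]. ROWS is JSON, a list of rows, each a list of 7 numbers: the shift along the tool's x, y, z in cm, then the turn, a rotation vector about the tool's x, y, z in degrees, then the finger opening in cm, from 0 to 8.54. A call has 1 to 20 rows; each row shifts and turns the commanded pose from where the row before left it, along the tool's axes as they then stand; what a row does not reach is not made up. A row lasts 1/10 s, in which the tool goes at most 50 mm and 8.59 degrees, less where a joint would pass 70% of its speed; a pose out of reach is approached as far as the arm can. A call with a gripper value outside its range is refused whole. The fingers move at their own pace and stop on an object; FORCE is the grip in N (left out, the last holds). Time passes only in rows, so rows that do not move let the fingers close. It gives the time, the measured TCP pose, the force, the opening and the grip force at its end, in the units of the state.
- readout.get_state(): the state, without advancing time (a new reading comes with each control period).
- eyes.read_camera(name): name is "scene" or "side" or "wrist"; returns (picture, depth): 480x640x3 uint8, red, green, blue; 480x640 float32, m along the optical axis (not along the pixel's ray), 0 where there is no reading.
- eyes.camera_params(name): a dict with "fx", "fy", "cx", "cy" (pixels), "pose" (4x4, takes a point from camera to world coordinates); the wrist camera has in their place "tool_from_camera" (4x4, takes a point from camera to tool coordinates, whose origin is the TCP and whose axes are the flange's). Camera axes: x right, y up, looking along -z (the intrinsics and any distortion apply to the point x, -y, -z); pixel columns grow to the right and rows downward; lengths in m; the calibration is good to about 2 mm. A picture is of the moment at which its call begins: read the wrist's pose just before it. camera_params takes no time and is no camera call.
- job_done(): hands the job in; it is judged then, once.
Trained networks look in the newest picture that a camera, given by its name, has taken for a name from the list of things; names that differ only in an ending like _2 or _b are one class to them, and where a whole thing is asked for, a point or a joint stands for the part that bears it (a point fixed in the world has none). Each returns a list of dicts, best first, with "conf" (0 to 1); they miss things now and then, are a little off and sometimes report something else, mostly with a low value. They report only what shows in the picture. A call takes as long as a camera call.
- nets.silhouettes(name, camera): "region" (480x640 bool, what is visible of it) and "extent" ([centre column, centre row, width, height] in pixels, round what is visible of it).
The state is a dict: "time": time; "qpos": joint angles; "dq": joint speeds; "tau": joint torques, N m; "ee_pos": TCP position; "tcp_rot": TCP orientation; "ft_force": force on the tool from outside, world axes, zero at the start; "torque": the same for the moment, N m; "grip_width": finger opening in m; "grasp_force": force on a finger pad.
Only numpy, scipy, OpenCV 4.12 (cv2) and the standard library are available. Lean on these libraries where they do the work, as an engineer would, in place of code of your own. Each camera call takes 0.05 s, during which the arm holds its last target. There are 200 camera calls.

### The job

On the jeweller's bench, pull the red knob of the fixture fully out, slide the brass block along its channel until it sits against the blue end stop, then push the red knob fully home so that its bolt locks the block in behind. Leave the bottle, the screwdriver and the steel collar where they are.

Things in the scene. Friction and masses are not known exactly. Their poses are not given: they have to be found in the camera images.
- fixture: Fixed steel fixture, origin on the bench, z up. Base plate 25 mm thick, x -120 to 100, y -75 to 40 mm of this frame. On it a channel 29 mm wide runs along x at y = 0, floor at z = 25 mm, between low aluminium rails (tops z = 33 mm), open at -x, closed at +x by a blue end stop. Aluminium bolt housing on the -y side: x -8 to 28, y -72 to -32 mm, top z = 52 mm.
- stop (a point): Middle of the end stop face that the block must touch: at x = 80, y = 0, z = 36 mm of the fixture. The blue stop is 60 mm wide, 18 mm thick, its top at z = 47 mm.
- lock (a joint): Slide of the bolt and its red knob, m: 0 = fully home, 0.040 = fully out; it grows along the fixture's -y. The bolt (14 mm wide, at fixture x = 10 mm, z 30 to 42 mm) reaches y = +12 mm when home, blocking the channel, and y = -28 mm when out, clear of it. A spring detent draws it to the nearer end; about 5 N carries it past the middle.
- knob (a point): Centre of the red round knob, a cylinder 32 mm in diameter and 22 mm long, axis level along the fixture's y, 36 mm above the bench, on the end of a steel stem 12 mm in diameter. When home, 30 mm of bare stem lie between the housing and the knob. Only the bench is beneath the knob.
- block: Loose brass forming block, 60 mm long (x) x 24 mm (y) x 22 mm high (z), three dark grooves across its top, about 0.2 kg. Origin at the centre of its underside. It stands lengthwise in the channel, on the open (-x) side of the bolt, its top 14 mm above the rails. Against the end stop its origin is at x = 50 mm of the fixture; the bolt then passes 3 mm behind it.
- bottle: Bystander: closed amber glass bottle, 36 mm in diameter, 70 mm tall, origin at the centre of its underside.
- driver: Bystander: green-handled screwdriver 150 mm long, lying on the bench along its x axis.
- collar: Bystander: steel collar, 52 mm outside, 28 mm inside, 22 mm high, origin at the centre of its underside.

How it is judged:
By the outcome, as a careful person would: the job done as asked, in the order asked, and still so for the second after the job is handed in, with the robot touching nothing.
It also fails if it takes over 51 s, if anything falls off the work surface, if the arm or the gripper's body presses on something with over 40 N, if the wrist force passes 120 N, or if a joint passes its speed limit or range.

## Working session

There is one attempt and no reset: what is moved stays moved. The work goes in short steps, Python scripts to look and compute and a shell command to move; the robot and the scene stay as the last step left them, time stands still between calls to the robot, and variables do not carry over. Pictures are saved under pics/ and viewed, at most 10 in all, crops included, and the job is handed in when it is done.

```bash
mkdir -p pics; ls
cat > h.py <<'E'
import numpy as np, cv2
from station import readout, eyes, job_done, nets, env
def cam(name):
    st=readout.get_state(); p=eyes.camera_params(name); im,d=eyes.read_camera(name)
    if "pose" in p: T=np.array(p["pose"])
    else:
        W=np.eye(4); W[:3,:3]=st["tcp_rot"]; W[:3,3]=st["ee_pos"]; T=W@np.array(p["tool_from_camera"])
    return im,d,p,T
def cloud(d,p,T):
    v,u=np.mgrid[:480,:640]
    P=np.stack([(u-p["cx"])/p["fx"]*d,-(v-p["cy"])/p["fy"]*d,-d],-1)
    W=P@T[:3,:3].T+T[:3,3]; W[d<=0]=np.nan
    return W
E
python3 - <<'E'
from h import *
im,d,p,T=cam("scene"); cv2.imwrite("pics/s.png",im[:,:,::-1])
print({k:p[k] for k in p}, )
W=cloud(d,p,T)
for n in ["fixture","stop","knob","block","bottle","driver","collar"]:
    for r in nets.silhouettes(n,"scene")[:2]:
        m=r["region"]; q=W[m]; q=q[~np.isnan(q[:,0])]
        print(n,round(r["conf"],2),np.round(r["extent"]),m.sum(),np.round(np.median(q,0),3) if len(q) else 0, np.round(np.percentile(q,[2,98],axis=0),3).tolist() if len(q) else 0)
print(readout.get_state())
E
```

```text
pics
{'fx': 476.9326142894539, 'fy': 476.9326142894539, 'cx': 320.13779220559934, 'cy': 241.84059566830706, 'pose': array([[-0.49776017, -0.7441246 ,  0.44554843,  0.98861728],
       [ 0.86729368, -0.42347226,  0.2616733 ,  0.28930067],
       [-0.00604014,  0.51667188,  0.85616218,  0.74641051],
       [ 0.        ,  0.        ,  0.        ,  1.        ]])}
fixture 0.86 [275. 211. 110. 113.] 6602 [ 0.606 -0.037  0.026] [[0.473, -0.128, 0.004], [0.688, 0.023, 0.052]]
stop 0.72 [274. 211. 111. 116.] 6691 [ 0.606 -0.037  0.026] [[0.472, -0.128, 0.002], [0.688, 0.023, 0.052]]
knob 0.85 [255. 198.  70.  32.] 488 [ 0.604 -0.114  0.041] [[0.589, -0.142, 0.032], [0.623, -0.011, 0.052]]
block 0.68 [294. 184.  23.  32.] 485 [ 0.541 -0.025  0.046] [[0.508, -0.04, 0.026], [0.566, -0.014, 0.049]]
bottle 0.9 [178. 253.  23.  37.] 551 [ 0.763 -0.128  0.042] [[0.745, -0.143, 0.005], [0.775, -0.119, 0.07]]
driver 0.7 [352. 243.  60.  57.] 668 [0.561 0.122 0.021] [[0.515, 0.1, -0.001], [0.644, 0.14, 0.026]]
driver 0.63 [256. 198.  67.  36.] 516 [ 0.604 -0.113  0.041] [[0.589, -0.141, 0.001], [0.623,
[... 233 characters left out ...]
454e-04,  8.11032529e+01]), 'dq': array([ 0.1203203 , -0.00608933,  0.18059054, -0.0489357 , -0.01651963,
       -0.01441778]), 'tau': array([-8.44293227e-04, -6.36872935e+01,  3.84458792e+01,  3.59132660e-03,
       -4.01545310e-05,  6.41809038e-05]), 'ee_pos': array([ 5.24969695e-01, -9.84370562e-06,  2.31218527e-01]), 'tcp_rot': array([[ 4.46169424e-05,  9.99999991e-01, -1.29149636e-04],
       [ 9.99999999e-01, -4.46133088e-05,  2.81380317e-05],
       [ 2.81322697e-05, -1.29150892e-04, -9.99999991e-01]]), 'ft_force': array([-0.55879284,  0.0399797 , -0.88780043]), 'torque': array([-6.08235591e-03,  1.79835177e-03, -9.90668180e-05]), 'grasp_force': 0.0, 'grip_width': 0.08572221100016827}
```

View pics/s.png

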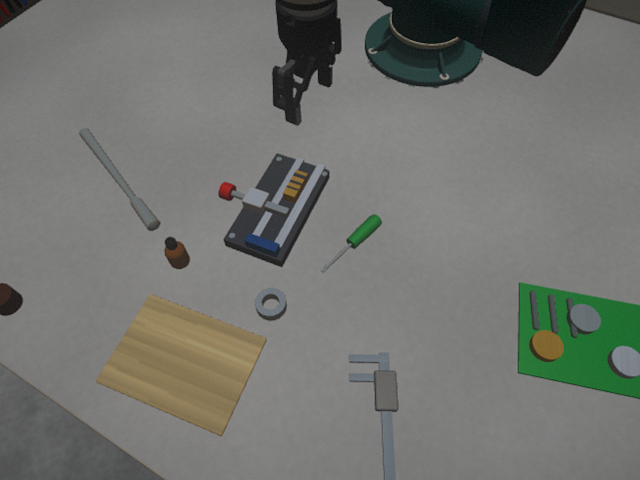

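The scene shows the fixture at about (275,210), the red knob at (227,190), the brass block at (296,184) and the blue stop at (262,243). The bottle at (177,253), the collar at (270,303) and the driver at (355,243) are all clear of it. Next I'll refine the pose from the wrist and scene clouds.

Run:
```python
from h import *
print(eyes.camera_params("wrist"))
for n in ["scene","side","wrist"]:
    im,d,p,T=cam(n); cv2.imwrite(f"pics/{n}1.png",im[:,:,::-1])
    W=cloud(d,p,T); box=(W[...,0]>.4)&(W[...,0]<.75)&(W[...,1]>-.22)&(W[...,1]<.08)
    hsv=cv2.cvtColor(im,cv2.COLOR_RGB2HSV); h,s,v=hsv[...,0].astype(int),hsv[...,1],hsv[...,2]
    pl=box&(W[...,2]>.019)&(W[...,2]<.036)
    print(n,"bench z",np.nanmedian(W[box&(W[...,2]<.01)][:,2]))
    c=W[pl][:,:2].astype(np.float32)
    if len(c)>50: print(" plate",cv2.minAreaRect(c),len(c))
    for nm,m in dict(red=((h<6)|(h>174))&(s>150)&(v>60),blue=(h>100)&(h<125)&(s>130),brass=(h>12)&(h<28)&(s>120)).items():
        q=W[m&box&(W[...,2]>.012)&(W[...,2]<.07)]
        if len(q)>20: 
            top=q[q[:,2]>np.percentile(q[:,2],98)-.006]
            print(" ",nm,len(q),q.mean(0).round(4),q.min(0).round(4),q.max(0).round(4),"top",cv2.minAreaRect(top[:,:2].astype(np.float32)),np.median(top[:,2]))
```

```text
{'fx': 425.5339085364558, 'fy': 425.5339085364558, 'cx': 313.02970565069256, 'cy': 241.95910586966238, 'tool_from_camera': array([[-4.56885711e-05,  9.65248830e-01,  2.61332537e-01,
         6.53300211e-02],
       [ 9.99999981e-01,  9.29674045e-05, -1.68551948e-04,
        -7.40217638e-04],
       [-1.86989978e-04,  2.61332525e-01, -9.65248816e-01,
        -1.43860146e-01],
       [ 0.00000000e+00,  0.00000000e+00,  0.00000000e+00,
         1.00000000e+00]])}
scene bench z -0.0006832031220795898
 plate ((0.6060550212860107, -0.07056973874568939), (0.29843801259994507, 0.28753530979156494), 89.92556762695312) 5024
  red 143 [ 0.6137 -0.1322  0.0475] [ 0.5985 -0.1433  0.0357] [ 0.6235 -0.1219  0.0539] top ((0.6098513007164001, -0.13274572789669037), (0.020983750000596046, 0.02078925259411335), 12.988654136657715) 0.049795784487813854
  blue 271 [ 0.6741 -0.0115  0.0461] [ 0.664  -0.0416  0.0424] [0.6852 0.0172 0.0491] top ((0.6738540530204773, -0.012303952127695084), (0.016636060550808907, 0.05864153057336807), 7.068019866943359) 0.046137004204689414
  brass 268 [ 0.5475 -0.0292  0.04
[... 1115 characters left out ...]
5754737854), 89.99369812011719) 27844
  red 751 [ 0.607  -0.1342  0.05  ] [ 0.5933 -0.1469  0.0372] [ 0.6228 -0.1224  0.0551] top ((0.6094598174095154, -0.13463476300239563), (0.024304140359163284, 0.022181153297424316), 8.696434020996094) 0.05177719991554791
  blue 2086 [ 0.6711 -0.0121  0.0457] [ 0.5327 -0.0506  0.0122] [0.6849 0.0265 0.0507] top ((0.6733458042144775, -0.013512231409549713), (0.01734335906803608, 0.06015508994460106), 6.773998260498047) 0.04813264164577241
  brass 2595 [ 0.5924 -0.0545  0.0432] [ 0.475  -0.1511  0.012 ] [0.75   0.0267 0.0547] top ((0.6340694427490234, -0.07295740395784378), (0.049117982387542725, 0.27522778511047363), 66.14073181152344) 0.04810811705201362
```

View pics/wrist1.png

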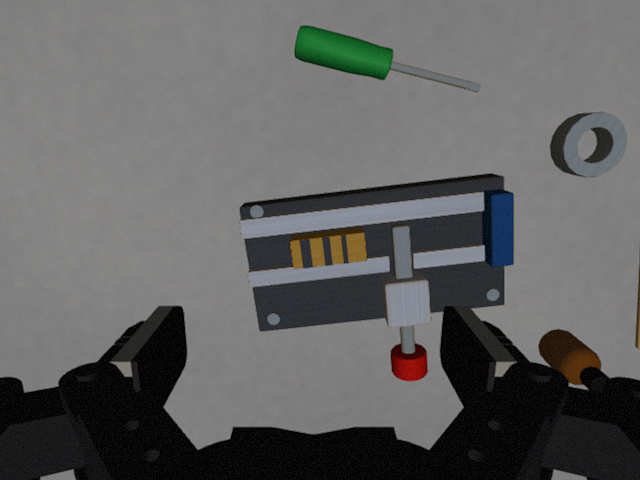

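The wrist view shows the channel running left to right: block (328,250), bolt (402,250), knob (408,362), stop (499,228). The fits agree: yaw is about 7.0° and the origin about (0.5857,-0.0228). The knob home position this predicts, (0.6094,-0.1338), matches what I measured. I'll move above the knob.

```bash
python3 -m creep '[[0,0,0,0,0,-7,8.5],[-1.43,0.675,1.3,0,0,0,8.5],[-1.43,0.675,1.3,0,0,0,8.5],[-1.43,0.675,1.3,0,0,0,8.5],[-1.43,0.675,1.3,0,0,0,8.5],[-1.43,0.675,1.3,0,0,0,8.5],[-1.43,0.675,1.3,0,0,0,8.5],[-1.43,0.675,1.3,0,0,0,8.5],[-1.43,0.675,1.3,0,0,0,8.5],[-1.43,0.675,1.3,0,0,0,8.5],[-1.43,0.675,1.3,0,0,0,8.5],[0,0,0,0,0,0,8.5],[0,0,0,0,0,0,8.5]]'
cat > meas.py <<'E'
from h import *
# fixture points in the tool frame and world, from the colours seen by the fixed cameras
yaw=np.radians(7.0); ex=np.array([np.cos(yaw),np.sin(yaw)]); ey=np.array([-ex[1],ex[0]]); O=np.array([.5857,-.0228])
def fx(w): return np.stack([(w[...,:2]-O)@ex,(w[...,:2]-O)@ey],-1)
st=readout.get_state(); print("t",st["time"],"tcp",st["ee_pos"].round(4),"fix",(fx(st["ee_pos"])*1e3).round(1),"F",st["ft_force"].round(1),"w",round(st["grip_width"],4),st["grasp_force"])
E
python3 - <<'E'
from meas import *
print(st["tcp_rot"].round(4))
for n in ["scene","side"]:
    im,d,p,T=cam(n); W=cloud(d,p,T); f=fx(W); 
    hsv=cv2.cvtColor(im,cv2.COLOR_RGB2HSV); h,s,v=hsv[...,0].astype(int),hsv[...,1],hsv[...,2]
    box=(abs(f[...,0])<.12)&(f[...,1]<.04)&(f[...,1]>-.18)
    for nm,m in dict(red=((h<6)|(h>174))&(s>150)&(v>60)&(f[...,1]<-.08),brass=(h>12)&(h<28)&(s>120)&(abs(f[...,1])<.02)&(W[...,2]>.04),blue=(h>100)&(h<125)&(s>130)&(f[...,0]>.06)&(W[...,2]>.04)).items():
        q=f[m&box]*1e3
        if len(q): print(n,nm,len(q),np.percentile(q,[1,50,99],axis=0).round(1).tolist())
    if n=="side": cv2.imwrite("pics/side2.png",im[:,:,::-1])
E
```

```text
time: 1.85
ee_pos: [0.6094, -0.1339, 0.1009]
tcp_rot: [[-0.121, 0.993, -0.001], [0.993, 0.121, 0.0], [0.0, -0.001, -1.0]]
ft_force: [-0.1, 0.6, 0.7]
grip_width: 0.0849
grasp_force: 0.0
t 1.85 tcp [ 0.6094 -0.1339  0.1009] fix [  10.  -113.2] F [-0.1  0.6  0.7] w 0.0849 0.0
[[-1.214e-01  9.926e-01 -7.000e-04]
 [ 9.926e-01  1.214e-01  4.000e-04]
 [ 5.000e-04 -6.000e-04 -1.000e+00]]
scene red 151 [[0.2, -122.3], [15.5, -111.7], [24.5, -102.5]]
scene brass 232 [[-79.6, -10.7], [-43.2, 1.4], [-20.0, 11.7]]
scene blue 270 [[81.3, -28.7], [89.1, 0.5], [96.3, 28.3]]
side red 131 [[-1.5, -120.2], [11.4, -108.1], [24.7, -100.3]]
side brass 399 [[-75.7, -8.7], [-44.2, 6.7], [-18.5, 14.1]]
side blue 303 [[73.5, -99.2], [89.7, 3.4], [97.9, 31.6]]
```

View pics/side2.png

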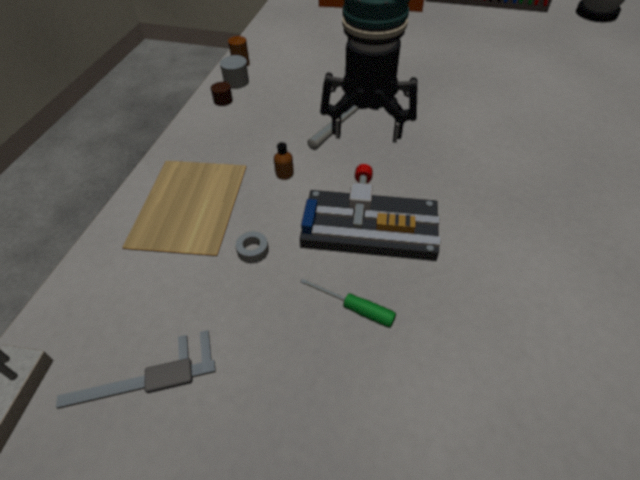

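The side view shows the open gripper centred over the red knob at (364,173), and the fixture frame fits the colours. I'll descend and grip.

```bash
python3 -m creep '[[0,0,1.5,0,0,0,8.5],[0,0,1.5,0,0,0,8.5],[0,0,1.5,0,0,0,8.5],[0,0,1.5,0,0,0,8.5],[0,0,1.3,0,0,0,8.5],[0,0,1.1,0,0,0,8.5],[0,0,0,0,0,0,4],[0,0,0,0,0,0,4],[0,0,0,0,0,0,4],[0,0,0,0,0,0,2.5],[0,0,0,0,0,0,2.5],[0,0,0,0,0,0,2.5],[0,0,0,0,0,0,2.5]]' 50
```

```text
time: 3.25
ee_pos: [0.6099, -0.1338, 0.0181]
tcp_rot: [[-0.122, 0.993, 0.001], [0.993, 0.122, -0.0], [-0.001, 0.001, -1.0]]
ft_force: [-0.7, 0.9, 5.3]
grip_width: 0.0304
grasp_force: 49.0
```

```bash
python3 -m creep '[[-0.4,0,0,0,0,0,2.5],[-0.4,0,0,0,0,0,2.5],[-0.4,0,0,0,0,0,2.5],[-0.4,0,0,0,0,0,2.5],[-0.4,0,0,0,0,0,2.5],[-0.4,0,0,0,0,0,2.5],[-0.4,0,0,0,0,0,2.5],[-0.4,0,0,0,0,0,2.5],[-0.4,0,0,0,0,0,2.5],[-0.4,0,0,0,0,0,2.5],[-0.1,0,0,0,0,0,2.5],[0,0,0,0,0,0,2.5]]'; python3 meas.py
```

```text
time: 4.45
ee_pos: [0.6146, -0.1736, 0.018]
tcp_rot: [[-0.122, 0.992, 0.001], [0.992, 0.122, 0.002], [0.002, 0.001, -1.0]]
ft_force: [-1.6, 7.1, 8.8]
grip_width: 0.0309
grasp_force: 49.5
t 4.45 tcp [ 0.6146 -0.1736  0.018 ] fix [  10.3 -153.2] F [-1.6  7.1  8.8] w 0.0309 49.50848937034607
```

The knob travelled 40 mm, with the end-stop force just starting to rise. I'll release, rise, and look from over the open end of the channel.

```bash
python3 -m creep '[[0.1,0,0,0,0,0,8.5],[0,0,0,0,0,0,8.5],[0,0,0,0,0,0,8.5],[0,0,0,0,0,0,8.5],[0,0,-1.5,0,0,0,8.5],[0,0,-2,0,0,0,8.5],[0,0,-2.5,0,0,0,8.5],[0,0,-2.5,0,0,0,8.5],[0,0,-1.5,0,0,0,8.5],[2,-1.5,0,0,0,0,4],[2,-1.5,0,0,0,0,0],[2,-1.5,0,0,0,0,0],[2,-1.5,0,0,0,0,0],[2,-1.5,0,0,0,0,0],[2,-1.5,0,0,0,0,0],[2,-1.5,0,0,0,0,0],[1.2,-1.4,0,0,0,0,0],[0,0,0,0,0,0,0],[0,0,0,0,0,0,0]]'
python3 - <<'E'
from meas import *
im,d,p,T=cam("wrist"); cv2.imwrite("pics/w3.png",im[:,:,::-1])
im,d,p,T=cam("side"); cv2.imwrite("pics/side3.png",cv2.resize(im[120:280,220:480,::-1],None,fx=3,fy=3))
E
```

```text
time: 6.35
ee_pos: [0.4781, -0.0372, 0.1176]
tcp_rot: [[-0.122, 0.993, 0.001], [0.993, 0.122, -0.0], [-0.0, 0.001, -1.0]]
ft_force: [0.1, -0.3, -0.1]
grip_width: 0.0004
grasp_force: 0.0
t 6.35 tcp [ 0.4781 -0.0372  0.1176] fix [-108.6   -1.2] F [ 0.1 -0.3 -0.1] w 0.0004 0.0
```

View pics/side3.png

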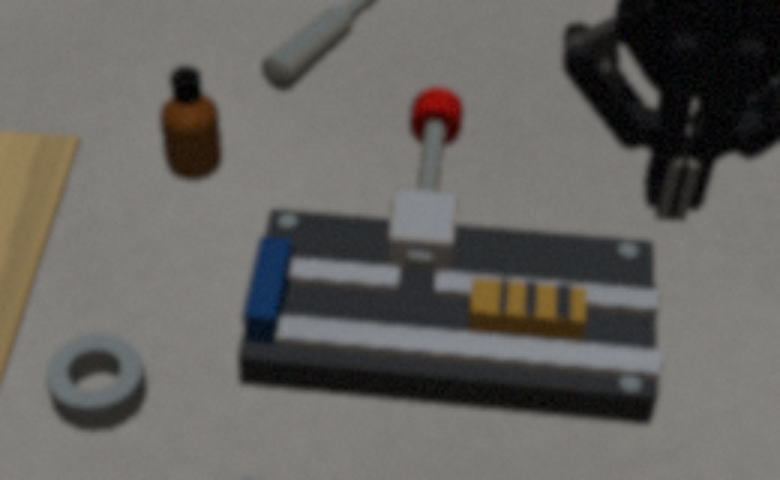

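View pics/w3.png

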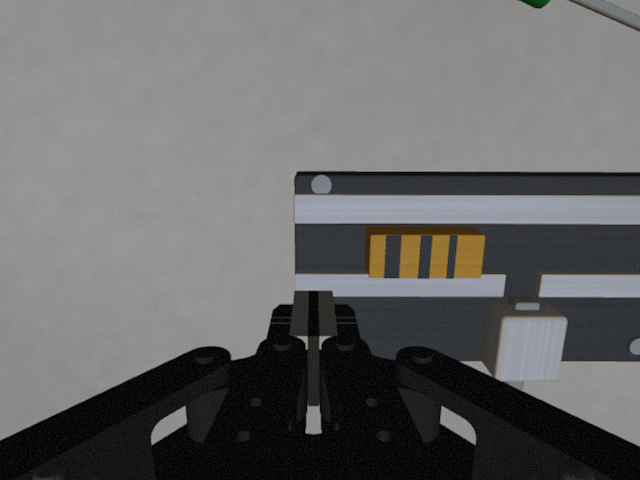

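The knob is out, the bolt is clear of the channel, and the closed fingers are just behind the block in the channel (block rear edge at column 368 in the wrist view). I'll descend behind the block and push.

```bash
python3 -m creep '[[0.1,0,1.5,0,0,0,0],[0,0,1.5,0,0,0,0],[0,0,1.5,0,0,0,0],[0,0,1.5,0,0,0,0],[0,0,1.1,0,0,0,0],[0,0,1,0,0,0,0],[0,0,0,0,0,0,0],[0,0.5,0,0,0,0,0],[0,0.5,0,0,0,0,0],[0,0.5,0,0,0,0,0],[0,0.5,0,0,0,0,0],[0,0.5,0,0,0,0,0],[0,0.5,0,0,0,0,0],[0,0.5,0,0,0,0,0],[0,0.5,0,0,0,0,0],[0,0.5,0,0,0,0,0],[0,0.5,0,0,0,0,0]]'
python3 - <<'E'
from meas import *
im,d,p,T=cam("wrist"); W=cloud(d,p,T); f=fx(W)*1e3; cv2.imwrite("pics/w4.png",im[:,:,::-1])
hsv=cv2.cvtColor(im,cv2.COLOR_RGB2HSV); h,s=hsv[...,0],hsv[...,1]
q=f[(h>12)&(h<28)&(s>120)&(abs(f[...,1])<20)&(W[...,2]>.04)]; print(len(q),np.percentile(q,[1,50,99],axis=0).round(1))
E
```

```text
time: 8.15
ee_pos: [0.5276, -0.0299, 0.0363]
tcp_rot: [[-0.122, 0.993, 0.0], [0.993, 0.122, 0.0], [0.0, 0.0, -1.0]]
ft_force: [-0.9, 0.2, 1.3]
grip_width: 0.0001
grasp_force: 0.5
t 8.15 tcp [ 0.5276 -0.0299  0.0363] fix [-58.5   0. ] F [-0.9  0.2  1.3] w 0.0001 0.46526052989065647
9319 [[-99.9 -11.8]
 [-12.3   4.8]
 [ 12.8  17.2]]
```

View pics/w4.png

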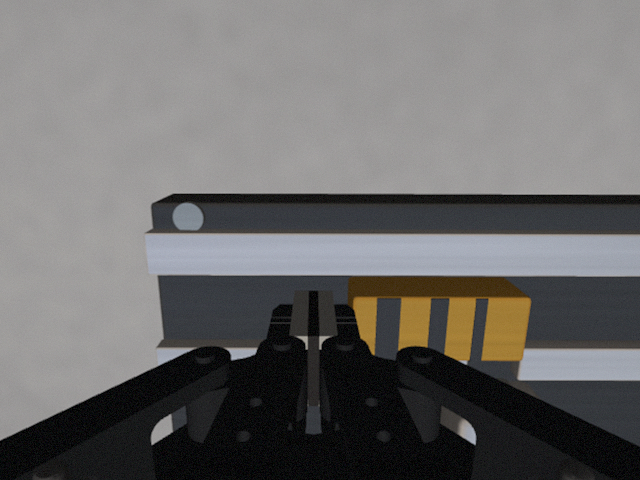

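The block is moving straight, with its rear at about x -47 (column 350). About 67 mm remain, so I'll push 63 mm and then creep.

```bash
python3 -m creep '[[0,0.5,0,0,0,0,0],[0,0.5,0,0,0,0,0],[0,0.5,0,0,0,0,0],[0,0.5,0,0,0,0,0],[0,0.5,0,0,0,0,0],[0,0.5,0,0,0,0,0],[0,0.5,0,0,0,0,0],[0,0.5,0,0,0,0,0],[0,0.5,0,0,0,0,0],[0,0.5,0,0,0,0,0],[0,0.5,0,0,0,0,0],[0,0.5,0,0,0,0,0],[0,0.3,0,0,0,0,0],[0,0,0,0,0,0,0]]'; python3 -m creep '[[0,0.1,0,0,0,0,0],[0,0.1,0,0,0,0,0],[0,0,0,0,0,0,0]]';python3 meas.py
```

```text
time: 9.6
ee_pos: [0.5901, -0.0222, 0.0362]
tcp_rot: [[-0.122, 0.993, 0.0], [0.993, 0.122, 0.0], [0.0, 0.0, -1.0]]
ft_force: [-0.3, -0.2, -0.4]
grip_width: -0.0003
grasp_force: 0.0
time: 9.9
ee_pos: [0.5917, -0.0221, 0.0363]
tcp_rot: [[-0.122, 0.993, -0.0], [0.993, 0.122, -0.0], [-0.0, -0.0, -1.0]]
ft_force: [0.6, -0.7, -0.5]
grip_width: 0.0002
grasp_force: 0.1
t 9.9 tcp [ 0.5917 -0.0221  0.0363] fix [6. 0.] F [ 0.6 -0.7 -0.5] w 0.0002 0.085450894839596
```

```bash
python3 -m creep '[[0,0.1,0,0,0,0,0],[0,0.1,0,0,0,0,0],[0,0,0,0,0,0,0]]'; python3 -m creep '[[0,0.1,0,0,0,0,0],[0,0,0,0,0,0,0]]'; python3 meas.py
```

```text
time: 10.2
ee_pos: [0.5934, -0.0218, 0.0362]
tcp_rot: [[-0.122, 0.993, -0.001], [0.993, 0.122, -0.0], [-0.0, -0.001, -1.0]]
ft_force: [-2.8, -0.1, 1.0]
grip_width: -0.0
grasp_force: 1.5
time: 10.4
ee_pos: [0.5936, -0.0217, 0.0361]
tcp_rot: [[-0.122, 0.993, -0.002], [0.993, 0.122, -0.0], [-0.0, -0.002, -1.0]]
ft_force: [-7.9, -1.6, 3.5]
grip_width: 0.0003
grasp_force: 4.3
t 10.4 tcp [ 0.5936 -0.0217  0.0361] fix [8.  0.1] F [-7.9 -1.6  3.5] w 0.0003 4.254952780902386
```

The force is rising with no further motion, so the block is at the stop. I'll back off, lift, go over the knob and look.

```bash
python3 -m creep '[[0,-0.3,0,0,0,0,0],[0,-0.4,0,0,0,0,0],[0,-0.3,0,0,0,0,0],[0,0,-1.5,0,0,0,0],[0,0,-2,0,0,0,0],[0,0,-2,0,0,0,0],[0,0,-1.8,0,0,0,0],[0,0,-1,0,0,0,0],[-1.9,0.13,0,0,0,0,4],[-1.9,0.13,0,0,0,0,8.5],[-1.9,0.13,0,0,0,0,8.5],[-1.9,0.13,0,0,0,0,8.5],[-1.9,0.13,0,0,0,0,8.5],[-1.9,0.13,0,0,0,0,8.5],[-1.9,0.13,0,0,0,0,8.5],[-1.9,0.13,0,0,0,0,8.5],[0,0,0,0,0,0,8.5],[0,0,0,0,0,0,8.5]]'
python3 - <<'E'
from meas import *
im,d,p,T=cam("side"); cv2.imwrite("pics/side5.png",cv2.resize(im[120:280,220:480,::-1],None,fx=3,fy=3))
E
```

```text
time: 12.2
ee_pos: [0.6136, -0.173, 0.1191]
tcp_rot: [[-0.121, 0.993, -0.0], [0.993, 0.121, 0.0], [0.0, -0.0, -1.0]]
ft_force: [-0.6, -0.3, 0.0]
grip_width: 0.085
grasp_force: 0.0
t 12.2 tcp [ 0.6136 -0.173   0.1191] fix [   9.4 -152.5] F [-0.6 -0.3  0. ] w 0.085 0.0
```

View pics/side5.png

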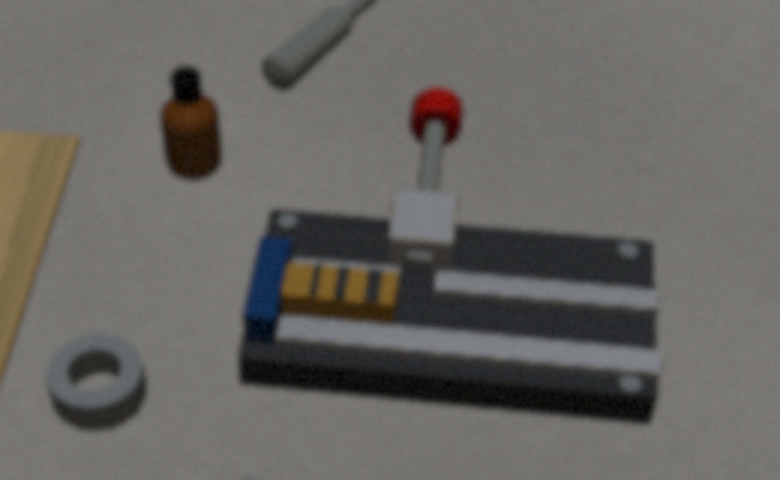

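The block (282–398, row 290) sits against the blue stop and the knob is still out at (437,115). I'll grip it again at the same place.

```bash
python3 -m creep '[[0,0.08,1.5,0,0,0,8.5],[0,0,2,0,0,0,8.5],[0,0,2,0,0,0,8.5],[0,0,1.7,0,0,0,8.5],[0,0,1.5,0,0,0,8.5],[0,0,1.4,0,0,0,8.5],[0,0,0,0,0,0,4],[0,0,0,0,0,0,4],[0,0,0,0,0,0,4],[0,0,0,0,0,0,2.5],[0,0,0,0,0,0,2.5],[0,0,0,0,0,0,2.5],[0,0,0,0,0,0,2.5]]' 50; python3 meas.py; python3 -m creep '[[0.4,0,0,0,0,0,2.5],[0.4,0,0,0,0,0,2.5],[0.4,0,0,0,0,0,2.5],[0.4,0,0,0,0,0,2.5],[0.4,0,0,0,0,0,2.5],[0.4,0,0,0,0,0,2.5],[0.4,0,0,0,0,0,2.5],[0.4,0,0,0,0,0,2.5],[0.4,0,0,0,0,0,2.5],[0.4,0,0,0,0,0,2.5],[0,0,0,0,0,0,2.5]]'; python3 meas.py
```

```text
time: 13.55
ee_pos: [0.6145, -0.1725, 0.0194]
tcp_rot: [[-0.122, 0.993, 0.001], [0.993, 0.122, -0.0], [-0.001, 0.001, -1.0]]
ft_force: [-3.8, 1.1, 7.2]
grip_width: 0.0307
grasp_force: 48.7
t 13.55 tcp [ 0.6145 -0.1725  0.0194] fix [  10.4 -152.1] F [-3.8  1.1  7.2] w 0.0307 48.7364387512207
time: 14.65
ee_pos: [0.6098, -0.1327, 0.0194]
tcp_rot: [[-0.122, 0.993, 0.001], [0.993, 0.122, -0.001], [-0.001, 0.001, -1.0]]
ft_force: [-2.8, 1.2, 7.5]
grip_width: 0.0304
grasp_force: 49.4
t 14.65 tcp [ 0.6098 -0.1327  0.0194] fix [  10.5 -112.1] F [-2.8  1.2  7.5] w 0.0304 49.43098068237305
```

```bash
python3 -m creep '[[0.1,0,0,0,0,0,2.5],[0.1,0,0,0,0,0,2.5],[0,0,0,0,0,0,2.5]]'; python3 -m creep '[[0,0,0,0,0,0,8.5],[0,0,0,0,0,0,8.5],[0,0,0,0,0,0,8.5],[0,0,0,0,0,0,8.5],[0,0,-1.5,0,0,0,8.5],[0,0,-2,0,0,0,8.5],[0,0,-2.5,0,0,0,8.5],[0,0,-2.5,0,0,0,8.5],[0,0,-2,0,0,0,8.5],[-1.5,0,-1,0,0,0,8.5],[-2,0,-1,0,0,0,8.5],[-2,0,-1,0,0,0,8.5],[0,0,0,0,0,0,8.5],[0,0,0,0,0,0,8.5]]'
python3 - <<'E'
from meas import *
im,d,p,T=cam("side"); cv2.imwrite("pics/side6.png",cv2.resize(im[120:280,220:480,::-1],None,fx=3,fy=3))
W=cloud(d,p,T); f=fx(W)*1e3
hsv=cv2.cvtColor(im,cv2.COLOR_RGB2HSV); h,s=hsv[...,0].astype(int),hsv[...,1]
q=f[((h<6)|(h>174))&(s>150)&(f[...,1]<-80)&(f[...,1]>-190)&(abs(f[...,0])<100)]; print(len(q),np.percentile(q,[1,50,99],axis=0).round(1))
E
```

```text
time: 14.95
ee_pos: [0.6098, -0.1327, 0.0194]
tcp_rot: [[-0.121, 0.993, 0.001], [0.993, 0.121, -0.004], [-0.004, 0.001, -1.0]]
ft_force: [-3.0, -12.2, 4.5]
grip_width: 0.0305
grasp_force: 49.2
time: 16.35
ee_pos: [0.6159, -0.1852, 0.153]
tcp_rot: [[-0.121, 0.993, -0.0], [0.993, 0.121, 0.0], [0.0, -0.0, -1.0]]
ft_force: [0.1, -0.7, -0.4]
grip_width: 0.085
grasp_force: 0.0
t 16.35 tcp [ 0.6159 -0.1852  0.153 ] fix [  10.1 -164.9] F [ 0.1 -0.7 -0.4] w 0.085 0.0
300 [[ -50.4 -157.1]
 [  10.6 -115.1]
 [  75.1  -99.5]]
```

View pics/side6.png

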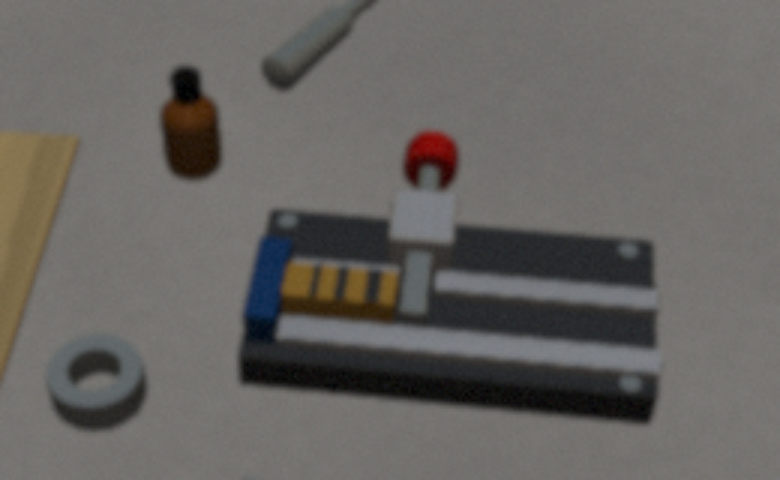

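The knob (432,158) is home with a firm 12 N at its end stop. The bolt (416,280) crosses the channel directly behind the block, which is against the stop, and the robot is clear.

```bash
python3 -c "from station import job_done; print(job_done())"
```

```text
the job is handed in; nothing more can be done
None
```

The knob was pulled fully out, the block slid against the blue stop and the knob pushed home so the bolt locks the block in. The bottle, screwdriver and collar were not touched, and the job was handed in at about 16 s; no verdict was returned.

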